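# Break a stack of electronics parts down into their trays

### The arm

A 6-joint arm with a two-finger parallel gripper is mounted at the origin on the work surface. World frame = base frame: x ahead of the robot, y to its left, z up, the work surface at z = 0. Lengths are in m, angles in degrees, forces in N, time in s.
With the tool pointing down it reaches from about 0.4 to 0.825 m from the base axis. Payload 7 kg.
Tool frame: the origin (TCP) lies at the very end of the fingers, on their centre line; the grasp point (between the pads) lies 19 mm behind it; z points along the fingers, y is the line along which they close (so a half turn about z gives the same grasp; the last joint's range is limited). The gripper opens to 88 mm and grips with 3 to 60 N. Pads are 19 mm wide; open, the fingers measure 130 mm over their backs; the gripper's body (78 mm by 193 mm) begins 47 mm behind the grasp point.
Start: joints at [88.871, 20.546, 0.682, 0, -70.136, -16.507], TCP at [0.205, 0.643, 0.227] pointing down, gripper open.
Joint ranges: [-176.03, 176.03], [-82.01, 121.73], [-58.28, 71.71], [-173.87, 95.51], [-174.79, -0.11], [-173.66, 173.66]. Speed limits (degrees/s): [136.94, 136.94, 172.46, 180, 180, 180].

### API

Orientations are given as [roll, pitch, yaw] about the fixed x, y, z axes, in that order (R = Rz(yaw) Ry(pitch) Rx(roll)).
In Python, from plant import ctrl gives the robot as it stands.
- The arm moves only by the tool carry_out, never from a script. Its argument "deltas" is a list that holds one entry, the list of rows, each a list of 5 numbers: the shift along the tool's x, y, z scaled (see below), then the turn about the tool's z scaled (see below), then the opening, from -1 (shut) to 1 (fully open). A call has 1 to 5 rows; each row is the pose to reach, as a shift and turn from the pose commanded when the call began, along the tool's axes at that moment, turning the shorter way round; what a row does not reach only later rows make up. The controller multiplies each number of a shift by 20 cm and each number of a turn by 2 pi rad. A row lasts 1/10 s, in which the tool goes at most 50 mm and 8.59 degrees, less where a joint would pass 70% of its speed; a pose out of reach is approached as far as the arm can. A call with a number of a shift or a turn outside -1 to 1 is refused whole. A call with a gripper value outside its range is refused whole. The fingers move at their own pace and stop on an object; the grip force is fixed at half the most. Time passes only in rows, so rows that repeat a pose let the fingers close. It gives the time, the measured TCP pose, the force, the opening and the grip force at its end, in the units of the state.
- ctrl.get_obs(): the state, without advancing time (a new reading comes with each control period).
- ctrl.snapshot(name): name is "side" or "top" or "wrist"; returns a dict with "color" (384x512x3 uint8, red, green, blue), "camera_matrix" (3x3 intrinsics, pixels), "k1" (the pictures are not rectified: a ray, as slopes to the right and down, at radius r is drawn at 1 + k1 r^2 times it, then the intrinsics apply), "R" (3x3) and "t" (3): a world point X has camera coordinates R X + t. Camera axes: x right, y down, z forward; pixel columns grow to the right and rows downward; lengths in m; the calibration is good to about 2 mm. A picture is of the moment at which its call begins. There is no depth.
- ctrl.close_job(): hands the job in; it is judged then, once.
Trained networks look in a picture, given as the dict that the camera call returned (one of the last four; its "shot" number tells which), for a name from the list of things; names that differ only in an ending like _2 or _b are one class to them, and where a whole thing is asked for, a point or a joint stands for the part that bears it (a point fixed in the world has none). Each returns a list of dicts, best first, with "p" (0 to 1); they miss things now and then, are a little off and sometimes report something else, mostly with a low value. They report only what shows in the picture. A call takes as long as a camera call. They do not tell look-alikes from the thing itself.
- ctrl.search_frame(picture, name): "centre" ([column, row] in pixels, amid what is visible of it).
- ctrl.silhouettes(picture, name): "mask" (384x512 bool, what is visible of it) and "centre" ([column, row] in pixels, amid what is visible of it).
- ctrl.spot_point(picture, name): "centre" ([column, row] in pixels: a listed point, or the origin of a listed thing).
The state is a dict: "clock": time; "joint_pos": joint angles; "qvel": joint speeds; "tau": joint torques, N m; "tool_pos": TCP position; "orientation": TCP orientation; "force": force on the tool from outside, world axes, zero at the start; "moment": the same for the moment, N m; "opening": finger opening in m; "gripper_force": force on a finger pad.
Only numpy, scipy, OpenCV 4.12 (cv2) and the standard library are available. Lean on these libraries where they do the work, as an engineer would, in place of code of your own. Each camera call takes 0.05 s, during which the arm holds its last target. There are 200 camera calls.

### The job

Take the stack of parts apart from the top down and lay each piece flat, the way up it already is, in the shallow white-rimmed tray shaped for it: first the round coil in the round tray, then the square fan in the square tray, then the heat sink in the medium rectangular tray, and last the black case cover in the large rectangular tray. Set the pieces down rather than dropping them, leave those already in their trays there, and do not shift or knock over the small amber glass bottle.

Things in the scene. Friction and masses are not known exactly. Their poses are not given: they have to be found in the camera images.
- coil: toroidal inductor, a flat copper-wound cylinder, diameter 32, height 18 (all sizes here in mm); top piece of the stack. About 60 g. Origin: centre of its underside, z up.
- fan: square axial fan, black plastic with grey hub and blades on top, 40 x 40 (its x, y), height 20; under the coil. About 50 g. Origin: centre of its underside, z up.
- heatsink: finned bare aluminium heat sink, 80 along its x, 50 along its y, height 22, fins running along x; under the fan. About 120 g. Origin: centre of its underside, z up.
- case: black plastic case cover, a closed block with vent slots, 120 along its x, 62 along its y, height 24; bottom piece of the stack, on a flat rimless pale wood board 150 x 100, 6 thick, fixed to the table. About 150 g. Origin: centre of its underside, z up. The pieces lie loosely on one another, centres off by up to 15 and turned by up to 15 degrees (the coil anyhow).
- coil_tray: round shallow tray with white rim and grey floor, inside diameter 52, fixed to the table. Like all four trays: inner floor 2 above the table, rim 3 thick, its top 7 above the table. Origin: centre of its underside at table height, z up.
- fan_tray: square shallow tray with white rim and grey floor, inside 60 x 60 (its x, y), floor 2 and rim 7 above the table, fixed. Origin: centre of its underside at table height, z up.
- sink_tray: medium rectangular shallow tray with white rim and grey floor, inside 100 along its x and 70 along its y, floor 2 and rim 7 above the table, fixed. Origin: centre of its underside at table height, z up.
- case_tray: large rectangular shallow tray with white rim and grey floor, inside 140 along its x and 82 along its y, floor 2 and rim 7 above the table, fixed. Origin: centre of its underside at table height, z up.
- bottle: small amber glass bottle with black cap, diameter 34, height 65, standing loose among the trays; not to be disturbed. Nothing else loose among the trays is taller. Origin: centre of its underside, z up.
There are look-alikes about, which are no part of the job. What is shaped like the case_tray but green is not meant.

How it is judged:
By the outcome, as a careful person would: the job done as asked, in the order asked, and still so for the second after the job is handed in, with the robot touching nothing.
It also fails if it takes over 115 s, if anything falls off the work surface, if the arm or the gripper's body presses on something with over 40 N, if the wrist force passes 120 N, or if a joint passes its speed limit or range.

## Working session

There is one attempt and no reset: what is moved stays moved. The work goes in short steps, Python scripts to look and compute and a tool call to move; the robot and the scene stay as the last step left them, time stands still between calls to the robot, and variables do not carry over. Pictures are saved under pics/ and viewed, at most 14 in all, crops included, and the job is handed in when it is done.

Besides the shell and the picture viewer there is one more tool, called after "Emit:" in YAML: its name, and indented under it one key for each argument. carry_out: Moves the arm, as the interface text tells. Its arguments: {"type":"object","properties":{"deltas":{"type":"array"}},"required":["deltas"]}

```bash
ls; mkdir -p pics; python3 - <<'E'
from plant import ctrl
import cv2,numpy as np
o=ctrl.get_obs();print(o)
for n in("top","side"):
    s=ctrl.snapshot(n);cv2.imwrite(f"pics/{n}0.png",cv2.resize(s["color"][:,:,::-1],(800,600)));print(n,s["camera_matrix"],s["k1"],s["R"],s["t"])
    for k in "coil fan heatsink case coil_tray fan_tray sink_tray case_tray bottle".split():
        print(k,[(np.round(d["centre"]),round(d["p"],2)) for d in ctrl.spot_point(s,k)][:4])
E
```

```text
pics
{'clock': 0.0, 'joint_pos': array([ 8.88715988e+01,  2.05912308e+01,  6.32001540e-01, -1.99508194e-02,
       -7.01361898e+01, -1.65073474e+01]), 'qvel': array([ 0.03880368, -0.10703687, -0.04310067,  0.00187848, -0.07323554,
       -0.11275491]), 'tau': array([-1.03976232e-03, -5.82718384e+01,  2.93053150e+01,  6.99693024e+00,
        6.76166557e-03, -1.65766774e-04]), 'tool_pos': array([0.20437418, 0.6427835 , 0.22561207]), 'orientation': array([ 1.79903184e+02, -9.13294163e-03, -1.76425355e+01]), 'force': array([-1.15463756,  0.05369222,  0.04556702]), 'moment': array([ 0.00558667, -0.02457118,  0.03999567]), 'gripper_force': 0.0, 'opening': 0.08773332640310363}
top [[368.5182423    0.         247.33620326]
 [  0.         368.5182423  194.58256505]
 [  0.           0.           1.        ]] -0.09701343361098824 [[-0.00613213 -0.99997856  0.00229551]
 [-0.98660853  0.00567595 -0.16300736]
 [ 0.16299084 -0.00326436 -0.98662218]] [0.09703768 0.48887063 0.99893045]
coil []
fan [(array([336., 134.]), 0.58), (array([215., 145.]), 0.31)]
heatsink [(array([333., 137.]), 0.57)]
case [
[... 399 characters left out ...]
   354.23940673 196.25728334]
 [  0.           0.           1.        ]] -0.03193845051814989 [[ 0.87689541 -0.48028755  0.01945002]
 [-0.313501   -0.60211723 -0.7342833 ]
 [ 0.36437832  0.63779205 -0.67856447]] [-0.37692607  0.25802441  0.77618869]
coil [(array([369., 234.]), 0.65)]
fan [(array([367., 237.]), 0.6)]
heatsink [(array([367., 241.]), 0.7)]
case [(array([358., 249.]), 0.84)]
coil_tray [(array([335., 334.]), 0.6)]
fan_tray [(array([205., 172.]), 0.71), (array([338., 336.]), 0.3)]
sink_tray [(array([256., 246.]), 0.84), (array([367., 240.]), 0.55)]
case_tray [(array([188., 143.]), 0.93), (array([181., 220.]), 0.89), (array([284., 178.]), 0.68)]
bottle [(array([227., 199.]), 0.52)]
```

View pics/top0.png

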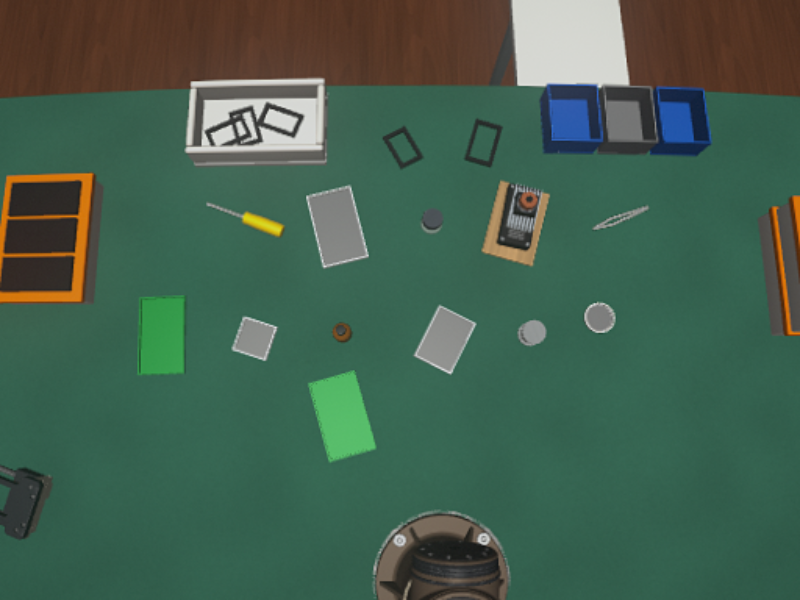

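View pics/side0.png

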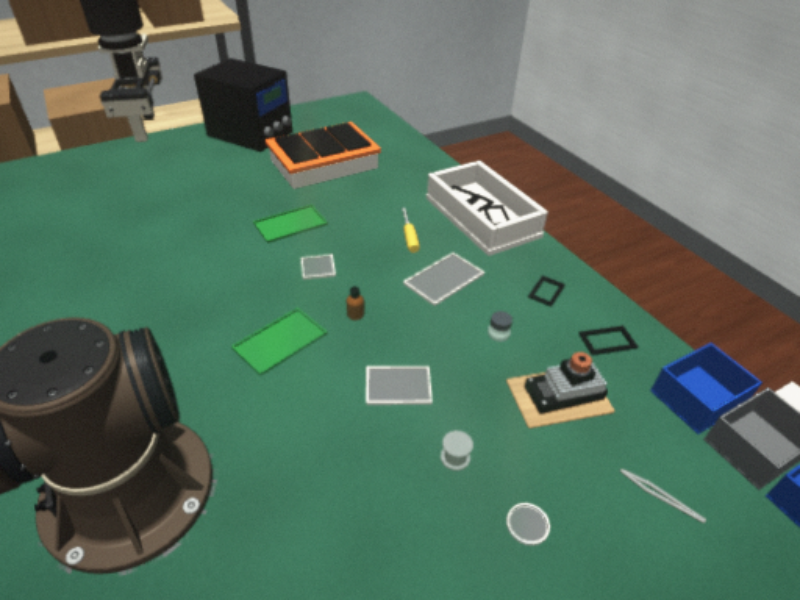

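The top view (800x600 scale) shows the stack at (516,220), with the coil at (528,200). The white case tray is at (337,226), the fan tray at (254,338), the sink tray at (445,339), the coil tray at (600,317) and the bottle at (342,332). The green look-alikes are at (162,335) and (342,415). There are jars at (432,220) and (532,332).

```bash
cat > h.py <<'E'
from plant import ctrl
import cv2,numpy as np
from scipy.optimize import least_squares
def rays(s,px):
    px=np.atleast_2d(np.asarray(px,float)); K=s["camera_matrix"]
    y=(px-[K[0,2],K[1,2]])/[K[0,0],K[1,1]]
    x=y.copy()
    for _ in range(20): x=y/(1+s["k1"]*(x**2).sum(1,keepdims=True))
    d=np.c_[x,np.ones(len(x))]@s["R"]
    return -s["R"].T@s["t"], d/np.linalg.norm(d,axis=1,keepdims=True)
def plane(s,px,z):
    c,d=rays(s,px); return c[None]+d*((z-c[2])/d[:,2])[:,None]
def proj(s,X):
    p=np.atleast_2d(X)@s["R"].T+s["t"]; x=p[:,:2]/p[:,2:]
    x=x*(1+s["k1"]*(x**2).sum(1,keepdims=True)); K=s["camera_matrix"]
    return x*[K[0,0],K[1,1]]+[K[0,2],K[1,2]]
def tri(obs):  # [(s,px)] -> point, ray misses
    A=[];b=[]
    for s,p in obs:
        c,d=rays(s,p);M=np.eye(3)-np.outer(d[0],d[0]);A.append(M);b.append(M@c)
    X=np.linalg.lstsq(np.vstack(A),np.hstack(b),rcond=None)[0]
    return X,[round(1000*np.linalg.norm(m@X-v),1) for m,v in zip(A,b)]
def rect(s,mask,z):
    c=max(cv2.findContours(mask.astype(np.uint8),0,2)[0],key=cv2.contourArea)[:,0]
    P=plane(s,c,z)[:,:2]*1000
    return cv2.minAreaRect(P.astype(np.float32))
E
python3 - <<'E'
from h import *
T=ctrl.snapshot("top");S=ctrl.snapshot("side")
exp=dict(coil_tray=(381,204),fan_tray=(163,219),sink_tray=(284,214),case_tray=(215,145),bottle=(218,210),case=(333,138))
for k,e in exp.items():
    m=[d for d in ctrl.silhouettes(T,k) if np.hypot(*(np.array(d["centre"])-e))<14]
    for d in m[:1]: print(k,round(d["p"],2),d["mask"].sum(),rect(T,d["mask"],.007))
prs=dict(coil_tray=((381,204),(335,334)),fan_tray=((163,217),(204,170)),sink_tray=((284,217),(256,246)),case_tray=((215,145),(284,178)))
for k,(a,b) in prs.items(): print(k,tri([(T,a),(S,b)]))
# coil top centre by eye
print("coil",tri([(T,(338,128)),(S,(372,229))]))
print("bottle",tri([(T,(218.5,208)),(S,(227,187))]))
print("jar",plane(T,[(340,213),(276,141)],0))
o=ctrl.get_obs();W=ctrl.snapshot("wrist");C=-W["R"].T@W["t"];print("cam",C-o["tool_pos"],W["R"],W["camera_matrix"])
E
```

```text
coil_tray 0.87 318 ((467.6223449707031, -304.974853515625), (61.1992073059082, 53.512611389160156), 89.45886993408203)
fan_tray 0.96 520 ((433.18170166015625, 340.4693908691406), (68.16846466064453, 67.49412536621094), 71.48878479003906)
sink_tray 0.58 950 ((428.892822265625, -13.104209899902344), (75.09124755859375, 105.73016357421875), 62.67860794067383)
case_tray 0.76 1484 ((647.4542236328125, 189.12322998046875), (154.27586364746094, 91.59996032714844), 13.26237964630127)
coil_tray (array([ 0.4662524 , -0.30231098, -0.00226102]), [np.float64(0.5), np.float64(0.5)])
fan_tray (array([0.43351982, 0.3383172 , 0.00430468]), [np.float64(2.9), np.float64(2.9)])
sink_tray (array([ 4.31488552e-01, -1.29040926e-02,  2.39030556e-04]), [np.float64(2.2), np.float64(2.2)])
case_tray (array([ 0.64903342,  0.18999497, -0.00205912]), [np.float64(0.9), np.float64(0.9)])
coil (array([ 0.66986813, -0.16113592,  0.08875753]), [np.float64(1.4), np.float64(1.4)])
bottle (array([0.44646504, 0.17536361, 0.05390156]), [np.float64(3.7), np.float64(3.7)])
jar [[ 0.43987431 -0.17676829  0.        ]
 [ 0.65902113  0.00671666  0.        ]]
cam [ 0.06375731 -0.01940456  0.15912382] [[-3.03441845e-01 -9.52849943e-01  1.82143533e-04]
 [-9.21688467e-01  2.93566727e-01  2.53592087e-01]
 [-2.41688677e-01  7.67825711e-02 -9.67311232e-01]] [[277.98970244   0.         258.29861528]
 [  0.         277.98970244 193.39353293]
 [  0.           0.           1.        ]]
```

Emit:
carry_out:
  deltas:
    - [[0.86,0.78,0,0,1],[0.86,0.78,0,0,1],[0.86,0.78,0,0,1],[0.86,0.78,0,0,1],[0.86,0.78,0,0,1]]

```text
clock: 1.95
tool_pos: [0.3221, 0.4397, 0.227]
orientation: [-180.0, 0.0, -17.7]
force: [1.0, 0.8, -0.4]
opening: 0.0878
gripper_force: 0.0
```

Emit:
carry_out:
  deltas:
    - [[0.86,0.78,0,0,1],[0.86,0.78,0,0,1],[0.86,0.78,0,0,1],[0.86,0.78,0,0,1],[0.86,0.78,0,0,1]]

```text
clock: 2.45
tool_pos: [0.4387, 0.2391, 0.227]
orientation: [-180.0, -0.0, -17.7]
force: [0.8, 0.6, -0.2]
opening: 0.0876
gripper_force: 0.0
```

Emit:
carry_out:
  deltas:
    - [[0.86,0.78,0,0,1],[0.86,0.78,0,0,1],[0.86,0.78,0,0,1],[0.86,0.78,0,0,1],[0.86,0.78,0,0,1]]

```text
clock: 2.95
tool_pos: [0.5556, 0.0381, 0.2267]
orientation: [180.0, -0.0, -17.7]
force: [0.3, 0.4, -0.0]
opening: 0.0874
gripper_force: 0.0
```

Emit:
carry_out:
  deltas:
    - [[0.86,0.78,0,0,1],[0.86,0.78,0,0,1],[0.86,0.78,0,0,1],[0.86,0.78,0,0,1],[0.86,0.78,0,0,1]]

```text
clock: 3.45
tool_pos: [0.6721, -0.163, 0.226]
orientation: [180.0, 0.0, -17.7]
force: [-0.3, 2.0, -0.0]
opening: 0.0876
gripper_force: 0.0
```

```bash
python3 - <<'E'
from h import *
o=ctrl.get_obs();print(o["clock"],o["tool_pos"],o["orientation"],o["joint_pos"])
W=ctrl.snapshot("wrist");cv2.imwrite("pics/w1.png",cv2.resize(W["color"][:,:,::-1],(800,600)))
np.savez("w1.npz",**{k:W[k] for k in("color","camera_matrix","k1","R","t")})
for k,z in dict(coil=.09,fan=.072,heatsink=.052,case=.030).items():
    for d in ctrl.silhouettes(W,k)[:2]: print(k,round(d["p"],2),d["centre"],rect(W,d["mask"],z))
E
```

```text
3.45 [ 0.67211962 -0.16297227  0.22601997] [ 1.79972845e+02  1.59514778e-02 -1.77246016e+01] [ 2.48250924e+00  2.21295837e+01  2.97851517e+00  2.11408733e-02
 -7.08732821e+01  6.97859617e+01]
coil 0.83 [256.6, 182.2] ((671.5068359375, -160.86093139648438), (29.663848876953125, 32.008277893066406), 27.428457260131836)
fan 0.74 [255.4, 168.1] ((670.5482177734375, -160.41127014160156), (40.83666229248047, 42.25849151611328), 78.61332702636719)
heatsink 0.65 [262.2, 158.2] ((670.192138671875, -162.59332275390625), (50.1202507019043, 81.69068908691406), 74.50981140136719)
case 0.86 [255.7, 209.9] ((661.3946533203125, -157.5521240234375), (61.832115173339844, 120.3121337890625), 77.315185546875)
```

View pics/w1.png

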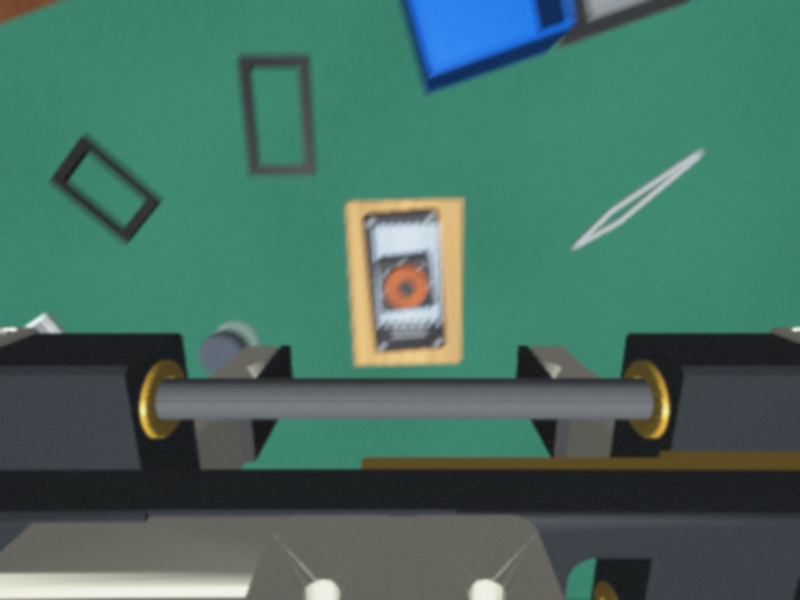

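The wrist view (800x600 scale) shows the stack on the board, with the coil at (407,288). The fan is under it, the heat sink spans rows 215–335, and the case spans rows 205–352. The fitted sizes match the nominal ones. Next I descend on the coil.

Emit:
carry_out:
  deltas:
    - [[-0.008,-0.008,0.2,0,1],[-0.008,-0.008,0.4,0,1],[-0.008,-0.008,0.6,0,1],[-0.008,-0.008,0.7,0,1],[-0.008,-0.008,0.73,0,1]]

```text
clock: 4.2
tool_pos: [0.6682, -0.1564, 0.0782]
orientation: [179.9, 0.2, -17.6]
force: [-0.0, 0.3, 0.2]
opening: 0.0877
gripper_force: 0.0
```

Emit:
carry_out:
  deltas:
    - [[0,0,0,0,0],[0,0,0,0,-0.5],[0,0,0,0,-0.5],[0,0,0,0,-1],[0,0,0,0,-1]]

```text
clock: 4.7
tool_pos: [0.6705, -0.1579, 0.0815]
orientation: [-180.0, -0.1, -17.6]
force: [-0.2, -0.4, 1.1]
opening: 0.0537
gripper_force: 0.0
```

Emit:
carry_out:
  deltas:
    - [[0.004,0.014,0.005,0,-0.2],[0.004,0.014,0.005,0,-1],[0.004,0.014,0.005,0,-1],[0.004,0.014,0.005,0,-1],[0.004,0.014,0.005,0,-1]]

```text
clock: 5.2
tool_pos: [0.67, -0.1608, 0.0795]
orientation: [180.0, 0.0, -17.6]
force: [-0.2, -0.4, 0.1]
opening: 0.031
gripper_force: 30.0
```

Emit:
carry_out:
  deltas:
    - [[0,0,-0.05,0,-1],[0,0,-0.2,0,-1],[0,0,-0.4,0,-1],[-0.1,0.13,-0.5,0,-1],[-0.2,0.26,-0.5,0,-1]]

```text
clock: 5.7
tool_pos: [0.618, -0.1985, 0.1842]
orientation: [-179.9, -0.4, -17.5]
force: [-0.8, -0.3, -0.8]
opening: 0.0308
gripper_force: 30.0
```

Emit:
carry_out:
  deltas:
    - [[-0.15,0.2,0,0,-1],[-0.3,0.4,0,0,-1],[-0.45,0.6,0,0,-1],[-0.55,0.73,0,0,-1],[-0.55,0.73,0,0,-1]]

```text
clock: 6.2
tool_pos: [0.4638, -0.3057, 0.1808]
orientation: [-180.0, -0.0, -17.8]
force: [-0.0, 0.6, -1.0]
opening: 0.0309
gripper_force: 30.0
```

```bash
python3 - <<'E'
from h import *
o=ctrl.get_obs();print(o["clock"],o["tool_pos"],o["orientation"],o["gripper_force"])
W=ctrl.snapshot("wrist");cv2.imwrite("pics/w2.png",cv2.resize(W["color"][:,:,::-1],(800,600)))
for k,z in dict(coil_tray=.007,coil=.161).items():
    for d in ctrl.silhouettes(W,k)[:2]: print(k,round(d["p"],2),d["centre"],rect(W,d["mask"],z))
E
```

```text
6.2 [ 0.46383718 -0.30565222  0.18077501] [-1.79993771e+02 -2.81497441e-02 -1.78113464e+01] 29.99953329563141
coil_tray 0.8 [259.4, 173.0] ((467.0678405761719, -306.051513671875), (56.49411392211914, 58.107994079589844), 27.613414764404297)
coil 0.97 [255.8, 224.5] ((462.467041015625, -304.15960693359375), (36.14179229736328, 25.494661331176758), 72.15919494628906)
coil 0.22 [86.3, 84.0] ((596.020263671875, -229.7529296875), (40.23550033569336, 56.58326721191406), 76.31778717041016)
```

View pics/w2.png

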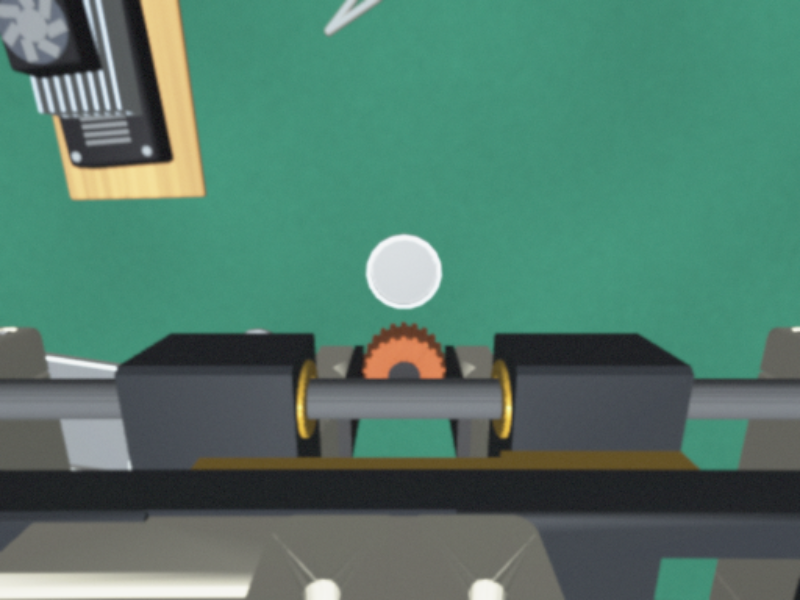

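The tray is at about (403,272), and the coil is held level at (403,365). The tray measures (0.467, -0.305), which matches the earlier estimates.

Emit:
carry_out:
  deltas:
    - [[0.014,-0.007,0.2,0,-1],[0.014,-0.007,0.42,0,-1],[0.014,-0.007,0.62,0,-1],[0.014,-0.007,0.74,0,-1],[0.014,-0.007,0.78,0,-1]]

```text
clock: 6.85
tool_pos: [0.4694, -0.3023, 0.0207]
orientation: [180.0, 0.3, -17.6]
force: [-0.3, 0.0, -0.2]
opening: 0.0312
gripper_force: 30.0
```

Emit:
carry_out:
  deltas:
    - [[0,0,0,0,-1],[0,0,0.025,0,-1],[0,0,0.05,0,-1],[0,0,0.065,0,-1],[0,0,0.065,0,-1]]

```text
clock: 7.35
tool_pos: [0.4702, -0.3035, 0.0108]
orientation: [-180.0, -0.0, -17.6]
force: [-0.6, -0.6, -0.1]
opening: 0.031
gripper_force: 30.0
```

Emit:
carry_out:
  deltas:
    - [[-0.01,0,0.004,0,-1],[-0.01,0,0.006,0,-1],[-0.01,0,0.006,0,-0.2],[-0.01,0,0.006,0,0.3],[-0.01,0,0.006,0,0.3]]

```text
clock: 7.85
tool_pos: [0.4684, -0.303, 0.0095]
orientation: [180.0, -0.0, -17.6]
force: [-0.7, -0.3, 0.3]
opening: 0.0455
gripper_force: 0.0
```

Emit:
carry_out:
  deltas:
    - [[0,0,0,0,0.6],[0,0,-0.1,0,1],[0,0,-0.3,0,1],[0,0,-0.5,0,1],[0,0,-0.7,0,1]]

```text
clock: 8.35
tool_pos: [0.4679, -0.3028, 0.1508]
orientation: [180.0, 0.0, -17.6]
force: [1.0, -0.2, -0.2]
opening: 0.0841
gripper_force: 0.0
```

Emit:
carry_out:
  deltas:
    - [[0.15,-0.2,-0.1,0,1],[0.3,-0.4,-0.2,-0.005,1],[0.45,-0.6,-0.2,-0.01,1],[0.62,-0.8,-0.2,-0.017,1],[0.75,-0.985,-0.2,-0.017,1]]

```text
clock: 8.85
tool_pos: [0.6685, -0.1624, 0.1898]
orientation: [-180.0, -0.0, -11.4]
force: [0.6, -0.6, 0.8]
opening: 0.0878
gripper_force: 0.0
```

Emit:
carry_out:
  deltas:
    - [[0,0,0,0,1]]

```text
clock: 8.95
tool_pos: [0.6708, -0.1599, 0.1879]
orientation: [180.0, 0.0, -11.3]
force: [-1.1, -0.3, 0.5]
opening: 0.0876
gripper_force: 0.0
```

```bash
python3 - <<'E'
from h import *
o=ctrl.get_obs();print(o["clock"],o["tool_pos"],o["orientation"])
W=ctrl.snapshot("wrist");S=ctrl.snapshot("side")
for k,z in dict(fan=.072,heatsink=.052,case=.030).items():
    for d in ctrl.silhouettes(W,k)[:1]: print(k,round(d["p"],2),d["centre"],rect(W,d["mask"],z))
w=cv2.resize(W["color"][90:260,180:340],(400,425));s=cv2.resize(S["color"][180:360,250:430],(400,425))
cv2.imwrite("pics/w3.png",np.hstack([w,s])[:,:,::-1])
E
```

```text
8.95 [ 0.67080505 -0.15993481  0.1878802 ] [ 1.79995805e+02  8.73311429e-03 -1.12973476e+01]
fan 0.7 [258.6, 186.5] ((671.0405883789062, -160.8198699951172), (40.62456512451172, 42.88661575317383), 78.66311645507812)
heatsink 0.66 [266.1, 164.5] ((670.9375610351562, -162.47866821289062), (51.234527587890625, 80.41098022460938), 74.89632415771484)
case 0.59 [252.2, 214.3] ((661.3971557617188, -157.34658813476562), (62.15523147583008, 119.44731903076172), 77.44403839111328)
```

View pics/w3.png

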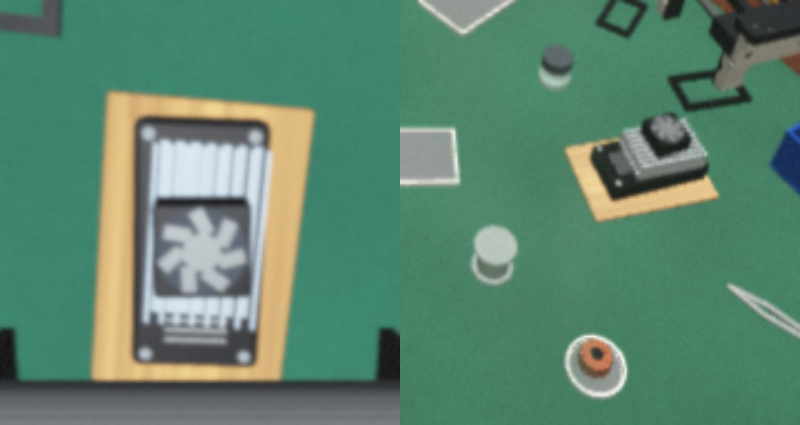

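The left crop (wrist) shows the fan centred at about (202,250) on the heat sink and case. The right crop (side) shows the coil lying flat in its round tray at (596,360). Next is the fan.

Emit:
carry_out:
  deltas:
    - [[0,0.003,0.2,0,1],[0,0.003,0.4,0,1],[0,0.003,0.55,0,1],[0,0.003,0.63,0,0.5],[0,0.003,0.64,0,0.2]]

```text
clock: 9.7
tool_pos: [0.6644, -0.1651, 0.0592]
orientation: [180.0, 0.2, -11.6]
force: [-0.0, -0.6, 0.6]
opening: 0.0768
gripper_force: 0.0
```

Emit:
carry_out:
  deltas:
    - [[0,0,0,0,0.2],[0,0,0,0,0.2]]

```text
clock: 9.9
tool_pos: [0.6676, -0.1646, 0.0632]
orientation: [-180.0, -0.1, -11.5]
force: [-0.3, -0.1, 0.4]
opening: 0.0614
gripper_force: 0.0
```

Emit:
carry_out:
  deltas:
    - [[0.012,-0.02,0.013,0,0.2],[0.012,-0.02,0.013,0,0.2],[0.012,-0.02,0.013,0,0.2]]

```text
clock: 10.2
tool_pos: [0.6703, -0.1604, 0.0592]
orientation: [-180.0, -0.0, -11.5]
force: [0.6, -1.1, 0.5]
opening: 0.0526
gripper_force: 0.0
```

Emit:
carry_out:
  deltas:
    - [[0,0,0,0,-0.2],[0,0,0,0,-1],[0,0,0,0,-1],[0,0,0,0,-1],[0,0,0,0,-1]]

```text
clock: 10.7
tool_pos: [0.67, -0.1607, 0.0589]
orientation: [180.0, -0.0, -11.5]
force: [-0.2, 0.7, 1.4]
opening: 0.0396
gripper_force: 30.0
```

Emit:
carry_out:
  deltas:
    - [[0,0,-0.05,0,-1],[0,0,-0.2,0,-1],[0,0,-0.4,0,-1],[0,0,-0.6,0,-1],[0,0,-0.65,0,-1]]

```text
clock: 11.2
tool_pos: [0.6724, -0.1612, 0.1953]
orientation: [-180.0, -0.5, -11.5]
force: [1.0, 0.0, 0.5]
opening: 0.0402
gripper_force: 30.0
```

Emit:
carry_out:
  deltas:
    - [[-0.06,-0.08,0,0,-1],[-0.18,-0.24,0,0,-1],[-0.31,-0.42,0,0,-1],[-0.45,-0.61,0,0,-1],[-0.6,-0.8,0,0,-1]]

```text
clock: 11.7
tool_pos: [0.5834, 0.0212, 0.1889]
orientation: [-180.0, -0.0, -11.6]
force: [0.2, 1.6, -0.8]
opening: 0.0398
gripper_force: 30.0
```

Emit:
carry_out:
  deltas:
    - [[-0.12,-0.16,0,0,-1],[-0.24,-0.32,0,0,-1],[-0.36,-0.48,0,0,-1],[-0.48,-0.64,0,0,-1],[-0.6,-0.8,0,0,-1]]

```text
clock: 12.2
tool_pos: [0.4977, 0.2021, 0.1892]
orientation: [-180.0, -0.0, -11.5]
force: [0.4, -0.1, -1.0]
opening: 0.0393
gripper_force: 30.0
```

Emit:
carry_out:
  deltas:
    - [[-0.14,-0.18,0,0.005,-1],[-0.26,-0.35,0,0.01,-1],[-0.38,-0.51,0,0.015,-1],[-0.46,-0.618,0,0.0194,-1],[-0.46,-0.618,0,0.0194,-1]]

```text
clock: 12.7
tool_pos: [0.432, 0.343, 0.189]
orientation: [-180.0, -0.0, -18.4]
force: [-1.8, -0.6, -1.4]
opening: 0.0397
gripper_force: 30.0
```

```bash
cat > look.py <<'E'
from h import *
import sys
o=ctrl.get_obs();print(o["clock"],o["tool_pos"],o["orientation"],o["opening"],o["gripper_force"])
W=ctrl.snapshot("wrist")
for a in sys.argv[2:]:
    k,z=a.split("=")
    for d in ctrl.silhouettes(W,k)[:2]: print(k,round(d["p"],2),d["centre"],rect(W,d["mask"],float(z)))
cv2.imwrite(f"pics/{sys.argv[1]}.png",cv2.resize(W["color"][:,:,::-1],(800,600)))
E
python3 look.py w4 fan_tray=.007
```

```text
12.7 [0.43199    0.34302653 0.18898328] [-1.79955128e+02 -1.49671102e-03 -1.83662939e+01] 0.03967624170659825 29.999518990516663
fan_tray 0.82 [262.7, 175.7] ((433.01654052734375, 339.8016357421875), (65.9045639038086, 66.99099731445312), 71.614013671875)
```

View pics/w4.png

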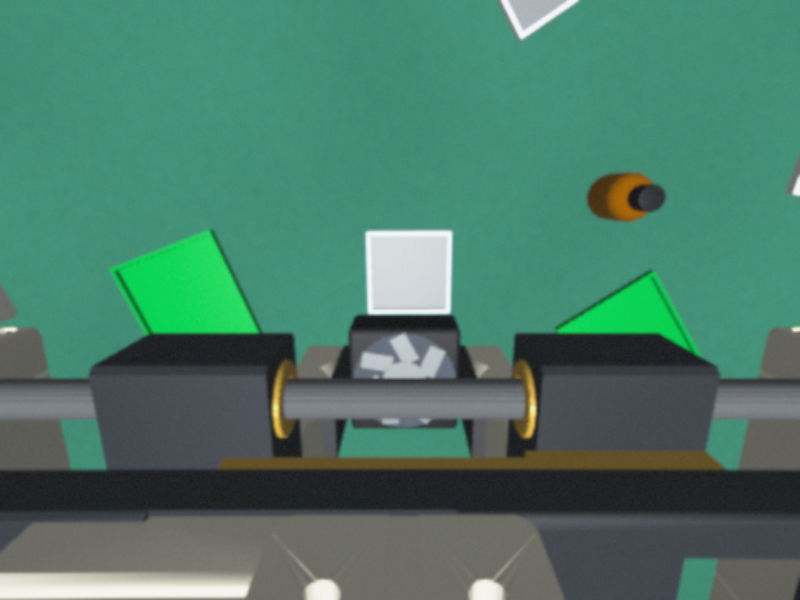

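The fan tray at (409,272) is square to the held fan at (404,370), and the bottle at (625,197) is well clear. The tray measures (0.433, 0.340), which agrees with the earlier estimate.

Emit:
carry_out:
  deltas:
    - [[0.01,0.013,0.2,0,-1],[0.01,0.013,0.42,0,-1],[0.01,0.013,0.64,0,-1],[0.01,0.013,0.77,0,-1],[0.01,0.013,0.82,0,-1]]

```text
clock: 13.3
tool_pos: [0.4337, 0.3345, 0.0222]
orientation: [179.7, 0.1, -18.6]
force: [-0.1, 0.5, -0.2]
opening: 0.0393
gripper_force: 30.0
```

Emit:
carry_out:
  deltas:
    - [[0,0,0,0,-1],[0,0,0.02,0,-1],[0,0,0.045,0,-1],[0,0,0.065,0,-1],[0,0,0.065,0,-1]]

```text
clock: 13.8
tool_pos: [0.4343, 0.3372, 0.0119]
orientation: [-180.0, -0.0, -18.5]
force: [-1.1, 0.1, -1.3]
opening: 0.0398
gripper_force: 30.0
```

Correct about 2.5 mm in y, lower the last 2.5 mm, then release.

Emit:
carry_out:
  deltas:
    - [[-0.01,-0.012,0.006,0,-1],[-0.01,-0.012,0.012,0,-1],[-0.01,-0.012,0.012,0,-1]]

```text
clock: 14.1
tool_pos: [0.4331, 0.3402, 0.0093]
orientation: [180.0, 0.0, -18.5]
force: [0.4, -0.8, -0.4]
opening: 0.0395
gripper_force: 30.0
```

Emit:
carry_out:
  deltas:
    - [[0,0,0,0,-1],[0,0,0,0,0.1],[0,0,0,0,0.4],[0,0,0,0,0.4],[0,0,0,0,0.4]]

```text
clock: 14.6
tool_pos: [0.4332, 0.3401, 0.0094]
orientation: [-180.0, -0.0, -18.5]
force: [-0.5, 0.1, 0.7]
opening: 0.0605
gripper_force: 0.0
```

Emit:
carry_out:
  deltas:
    - [[0,0,-0.05,0,0.6],[0,0,-0.25,0,1],[0,0,-0.5,0,1],[0,0,-0.75,0,1],[0,0,-0.9,0,1]]

```text
clock: 15.1
tool_pos: [0.4341, 0.3409, 0.1946]
orientation: [-179.7, -0.1, -18.5]
force: [0.2, -0.2, -0.5]
opening: 0.0872
gripper_force: 0.0
```

Emit:
carry_out:
  deltas:
    - [[0.14,0.15,0,0,1],[0.3,0.315,0,0,1],[0.46,0.48,0,0,1],[0.62,0.645,0,0,1],[0.78,0.815,0,0,1]]

```text
clock: 15.6
tool_pos: [0.5298, 0.1344, 0.1905]
orientation: [-179.9, -0.0, -18.5]
force: [1.1, 1.2, -0.0]
opening: 0.0876
gripper_force: 0.0
```

Emit:
carry_out:
  deltas:
    - [[0.16,0.17,0,0,1],[0.32,0.335,0,0,1],[0.48,0.5,0,0,1],[0.64,0.67,0,0,1],[0.78,0.815,0,0,1]]

```text
clock: 16.1
tool_pos: [0.6261, -0.0704, 0.1903]
orientation: [-180.0, -0.0, -18.5]
force: [0.9, 0.5, -0.2]
opening: 0.0879
gripper_force: 0.0
```

Emit:
carry_out:
  deltas:
    - [[0.14,0.15,0,-0.004,1],[0.26,0.27,0,-0.009,1],[0.36,0.375,0,-0.009,1],[0.36,0.375,0,-0.009,1],[0.36,0.375,0,-0.009,1]]

```text
clock: 16.6
tool_pos: [0.6698, -0.1626, 0.1895]
orientation: [-180.0, 0.0, -15.3]
force: [-0.4, 0.2, -0.5]
opening: 0.0877
gripper_force: 0.0
```

```bash
python3 look.py w5 heatsink=.052 case=.030; python3 - <<'E'
from h import *
T=ctrl.snapshot("top")
print([(d["centre"],round(d["p"],2)) for d in ctrl.spot_point(T,"fan")[:2]])
for k in("fan","bottle"):
  for d in ctrl.silhouettes(T,k)[:2]: print(k,d["p"],d["centre"],rect(T,d["mask"],.022))
im=cv2.imread("pics/w5.png")[150:470,150:650]
cv2.imwrite("pics/w5b.png",np.hstack([cv2.resize(im,(469,300)),cv2.resize(T["color"][180:250,130:210,::-1],(331,300))]))
E
```

```text
16.6 [ 0.66975156 -0.16262631  0.18945504] [-1.79997129e+02  2.47474644e-02 -1.53491827e+01] 0.0876672360522696 0.0
heatsink 0.72 [260.4, 179.1] ((669.8836059570312, -162.6106414794922), (50.707130432128906, 83.08887481689453), 75.51464080810547)
case 0.9 [252.3, 215.2] ((661.3772583007812, -157.13218688964844), (61.763126373291016, 119.70845031738281), 76.59228515625)
case 0.27 [261.2, 179.1] ((665.394775390625, -161.2503662109375), (53.85000991821289, 86.40558624267578), 74.61422729492188)
[]
fan 0.77 [163.3, 218.9] ((433.6407165527344, 338.1451416015625), (46.983619689941406, 41.40371322631836), 72.8237533569336)
bottle 0.43 [214.6, 211.2] ((441.19537353515625, 176.52462768554688), (31.66203498840332, 31.388498306274414), 0.20530231297016144)
```

View pics/w5b.png

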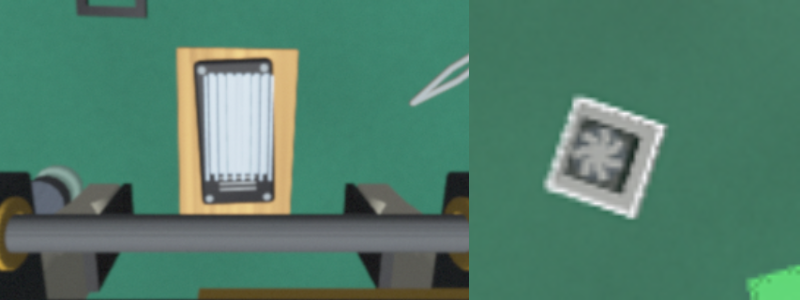

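In the left crop (wrist) the heat sink is centred at about (238,127), aligned with the gripper. The right crop (top) shows the fan flat in its tray. Next is the heat sink.

Emit:
carry_out:
  deltas:
    - [[0,0,0.2,0,1],[0,0,0.42,0,1],[0,0,0.6,0,1],[0,0,0.7,0,1],[0,0,0.74,0,1]]

```text
clock: 17.45
tool_pos: [0.6685, -0.1615, 0.0387]
orientation: [180.0, 0.2, -15.2]
force: [-0.4, -0.6, -0.1]
opening: 0.0874
gripper_force: 0.0
```

Emit:
carry_out:
  deltas:
    - [[0,0,0,0,0.6],[0,0,0,0,0.5],[0,0,0,0,0.5]]

```text
clock: 17.75
tool_pos: [0.6712, -0.162, 0.0432]
orientation: [-180.0, -0.2, -15.2]
force: [-0.0, 1.0, 0.5]
opening: 0.0697
gripper_force: 0.0
```

Emit:
carry_out:
  deltas:
    - [[-0.004,0.002,0.024,0,0.5],[-0.004,0.002,0.024,0,0.5],[-0.004,0.002,0.024,0,0.3]]

```text
clock: 18.05
tool_pos: [0.6692, -0.1622, 0.0368]
orientation: [-180.0, -0.0, -15.3]
force: [-0.6, -0.5, 0.8]
opening: 0.0619
gripper_force: 0.0
```

Emit:
carry_out:
  deltas:
    - [[0,0,0,0,-0.2],[0,0,0,0,-1],[0,0,0,0,-1],[0,0,0,0,-1],[0,0,0,0,-1]]

```text
clock: 18.55
tool_pos: [0.6693, -0.1623, 0.0367]
orientation: [180.0, -0.0, -15.3]
force: [-0.6, -0.2, 2.3]
opening: 0.05
gripper_force: 30.0
```

Emit:
carry_out:
  deltas:
    - [[0,0,-0.04,0,-1],[0,0,-0.15,0,-1],[0,0,-0.35,0,-1],[0,0,-0.6,0,-1],[0,0,-0.75,0,-1]]

```text
clock: 19.05
tool_pos: [0.6703, -0.1625, 0.1912]
orientation: [-180.0, -0.2, -15.2]
force: [0.8, 0.4, -0.2]
opening: 0.0499
gripper_force: 30.0
```

Emit:
carry_out:
  deltas:
    - [[-0.08,-0.02,0,0,-1],[-0.23,-0.07,0,0,-1],[-0.4,-0.12,0,0,-1],[-0.58,-0.17,0,0,-1],[-0.74,-0.22,0,0,-1]]

```text
clock: 19.55
tool_pos: [0.5363, -0.0802, 0.1868]
orientation: [-180.0, 0.0, -15.3]
force: [0.5, 0.3, -1.3]
opening: 0.0499
gripper_force: 30.0
```

Emit:
carry_out:
  deltas:
    - [[-0.16,-0.05,0,0.008,-1],[-0.33,-0.09,0,0.016,-1],[-0.48,-0.14,0,0.024,-1],[-0.614,-0.182,0,0.033,-1],[-0.614,-0.182,0,0.033,-1]]

```text
clock: 20.05
tool_pos: [0.4266, -0.0125, 0.1872]
orientation: [-179.9, -0.0, -27.2]
force: [1.0, -0.8, -1.4]
opening: 0.0498
gripper_force: 30.0
```

```bash
python3 look.py w6 sink_tray=.007
```

```text
20.05 [ 0.42657383 -0.01253815  0.18723792] [-1.79911343e+02 -2.99266161e-03 -2.71586995e+01] 0.04982564130943185 30.000787675380707
sink_tray 0.93 [255.5, 150.2] ((456.677001953125, -26.77376937866211), (76.95587158203125, 43.68761444091797), 63.89472198486328)
```

View pics/w6.png

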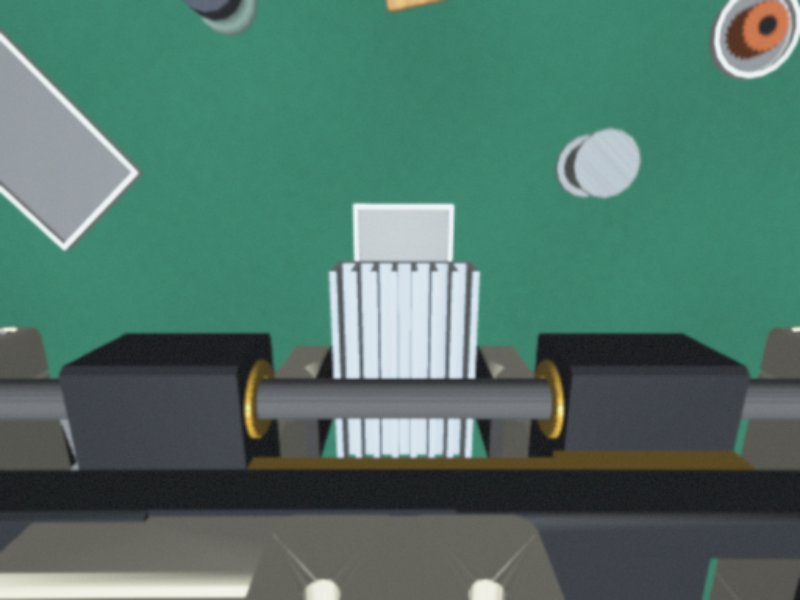

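The far edge of the sink tray, at rows 205–262 around column 403, is square to the held sink and centred on it. That edge gives a tray centre of (0.4287, -0.0131), which matches the top view.

Emit:
carry_out:
  deltas:
    - [[0.011,-0.002,0.2,-0.0015,-1],[0.011,-0.002,0.42,-0.0015,-1],[0.011,-0.002,0.62,-0.0015,-1],[0.011,-0.002,0.75,-0.0015,-1],[0.011,-0.002,0.8,-0.0015,-1]]

```text
clock: 20.65
tool_pos: [0.4304, -0.015, 0.0241]
orientation: [179.8, 0.2, -26.6]
force: [-0.4, 0.1, 0.0]
opening: 0.0493
gripper_force: 30.0
```

Emit:
carry_out:
  deltas:
    - [[0,0,0,0,-1],[0,0,0.02,0,-1],[0,0,0.045,0,-1],[0,0,0.065,0,-1],[0,0,0.065,0,-1]]

```text
clock: 21.15
tool_pos: [0.4313, -0.014, 0.0137]
orientation: [-180.0, -0.0, -26.6]
force: [-1.2, -0.0, -1.0]
opening: 0.0496
gripper_force: 30.0
```

Emit:
carry_out:
  deltas:
    - [[-0.012,0,0.01,0,-1],[-0.012,0,0.018,0,-1],[-0.012,0,0.023,0,-1],[-0.012,0,0.023,0,-1]]

```text
clock: 21.55
tool_pos: [0.4291, -0.0129, 0.0089]
orientation: [180.0, 0.0, -26.6]
force: [-0.8, -0.5, -1.4]
opening: 0.0499
gripper_force: 30.0
```

Emit:
carry_out:
  deltas:
    - [[0,0,0,0,-1],[0,0,0,0,0.3],[0,0,0,0,0.6],[0,0,0,0,0.6],[0,0,0,0,0.6]]

```text
clock: 22.05
tool_pos: [0.4292, -0.0129, 0.009]
orientation: [-180.0, -0.0, -26.6]
force: [0.5, -0.9, -0.6]
opening: 0.069
gripper_force: 0.0
```

Emit:
carry_out:
  deltas:
    - [[0,0,-0.05,0,0.8],[0,0,-0.25,0,1],[0,0,-0.5,0,1],[0,0,-0.75,0,1],[0,0,-0.9,0,1]]

```text
clock: 22.55
tool_pos: [0.4301, -0.0128, 0.1938]
orientation: [-179.8, -0.2, -26.6]
force: [1.3, 0.3, -0.1]
opening: 0.0876
gripper_force: 0.0
```

Emit:
carry_out:
  deltas:
    - [[0.12,0.01,0,0,1],[0.28,0.025,0,0,1],[0.44,0.04,0,0,1],[0.6,0.055,0,0,1],[0.76,0.07,0,0,1]]

```text
clock: 23.05
tool_pos: [0.5596, -0.0944, 0.1899]
orientation: [-180.0, -0.0, -26.6]
force: [-0.2, 0.3, 0.2]
opening: 0.0875
gripper_force: 0.0
```

Emit:
carry_out:
  deltas:
    - [[0.16,0.015,0,-0.01,1],[0.32,0.03,0,-0.02,1],[0.48,0.045,0,-0.03,1],[0.6,0.055,0,-0.0378,1],[0.6,0.055,0,-0.0378,1]]

```text
clock: 23.55
tool_pos: [0.6625, -0.1587, 0.1885]
orientation: [180.0, 0.0, -13.0]
force: [-0.2, 0.1, -1.3]
opening: 0.0878
gripper_force: 0.0
```

```bash
python3 look.py w7 case=.030; python3 - <<'E'
from h import *
T=ctrl.snapshot("top")
for k in("heatsink","bottle"):
  for d in ctrl.silhouettes(T,k)[:2]: print(k,d["p"],d["centre"],rect(T,d["mask"],.024))
im=cv2.imread("pics/w7.png")[150:470,150:650]
cv2.imwrite("pics/w7b.png",np.hstack([cv2.resize(im,(469,300)),cv2.resize(T["color"][180:250,245:325,::-1],(331,300))]))
E
```

```text
23.55 [ 0.66254125 -0.1586755   0.18850791] [ 1.79961258e+02  3.87064922e-02 -1.29910185e+01] 0.0878186745009575 0.0
case 0.66 [259.3, 177.1] ((661.7728271484375, -157.8459014892578), (61.66781997680664, 118.96613311767578), 76.83755493164062)
bottle 0.63 [217.5, 211.1] ((440.98004150390625, 174.95443725585938), (31.527402877807617, 28.49097442626953), 0.2062455713748932)
```

View pics/w7b.png

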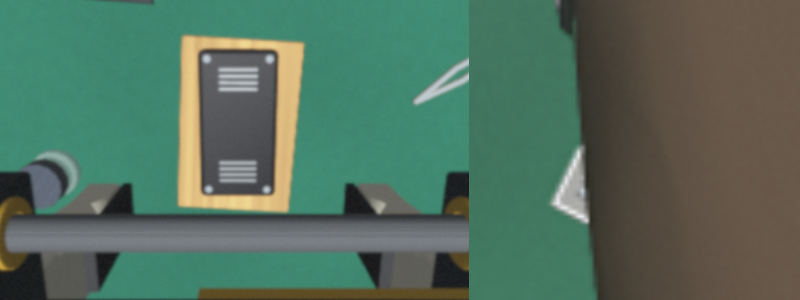

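In the left crop (wrist) the case is centred at about (239,122), aligned with the gripper. In the right crop (top) the arm hides the sink tray, so I will check it later.

Emit:
carry_out:
  deltas:
    - [[-0.006,-0.004,0.2,0,1],[-0.006,-0.004,0.42,0,1],[-0.006,-0.004,0.6,0,1],[-0.006,-0.004,0.74,0,1],[-0.006,-0.004,0.79,0,1]]

```text
clock: 24.3
tool_pos: [0.6578, -0.1554, 0.0284]
orientation: [180.0, 0.2, -13.0]
force: [0.2, 0.6, 0.2]
opening: 0.0874
gripper_force: 0.0
```

Emit:
carry_out:
  deltas:
    - [[0,0,0,0,1],[0,0,0.03,0,1],[0,0,0.07,0,0.8],[0,0,0.07,0,0.8],[0,0,0.07,0,0.8]]

```text
clock: 24.8
tool_pos: [0.6603, -0.1561, 0.0175]
orientation: [-180.0, -0.0, -13.0]
force: [0.5, -0.4, -0.1]
opening: 0.0791
gripper_force: 0.0
```

Emit:
carry_out:
  deltas:
    - [[0.006,0.006,0.018,0,0.8],[0.006,0.006,0.018,0,0.8],[0.006,0.006,0.018,0,0.6]]

```text
clock: 25.1
tool_pos: [0.661, -0.1576, 0.0133]
orientation: [180.0, 0.0, -13.0]
force: [0.0, -0.1, -0.2]
opening: 0.075
gripper_force: 0.0
```

Emit:
carry_out:
  deltas:
    - [[0,0,0,0,0.2],[0,0,0,0,-1],[0,0,0,0,-1],[0,0,0,0,-1],[0,0,0,0,-1]]

```text
clock: 25.6
tool_pos: [0.6611, -0.1575, 0.0134]
orientation: [180.0, -0.0, -13.0]
force: [-0.0, -0.4, 0.6]
opening: 0.0616
gripper_force: 30.0
```

Emit:
carry_out:
  deltas:
    - [[0,0,-0.04,0,-1],[0,0,-0.15,0,-1],[0,0,-0.35,0,-1],[0,0,-0.6,0,-1],[0,0,-0.8,0,-1]]

```text
clock: 26.1
tool_pos: [0.6611, -0.1575, 0.1764]
orientation: [-180.0, -0.1, -13.0]
force: [1.5, 0.1, -2.3]
opening: 0.0617
gripper_force: 30.0
```

Emit:
carry_out:
  deltas:
    - [[-0.02,-0.1,-0.08,0,-1],[-0.07,-0.26,-0.08,0,-1],[-0.115,-0.43,-0.08,0,-1],[-0.165,-0.61,-0.08,0,-1],[-0.21,-0.78,-0.08,0,-1]]

```text
clock: 26.6
tool_pos: [0.6546, 0.0054, 0.1898]
orientation: [-180.0, 0.0, -13.0]
force: [0.6, 0.2, -3.1]
opening: 0.0617
gripper_force: 30.0
```

Emit:
carry_out:
  deltas:
    - [[-0.05,-0.18,0,-0.018,-1],[-0.1,-0.36,0,-0.036,-1],[-0.15,-0.54,0,-0.054,-1],[-0.2,-0.74,0,-0.073,-1],[-0.244,-0.895,0,-0.073,-1]]

```text
clock: 27.1
tool_pos: [0.6473, 0.1916, 0.1896]
orientation: [-180.0, 0.0, 13.6]
force: [0.6, -0.6, -2.7]
opening: 0.0617
gripper_force: 30.0
```

Emit:
carry_out:
  deltas:
    - [[0,0,0,0,-1],[0,0,0,0,-1]]

```text
clock: 27.3
tool_pos: [0.6473, 0.1903, 0.1893]
orientation: [-180.0, 0.0, 13.4]
force: [0.2, 0.2, -2.7]
opening: 0.0617
gripper_force: 30.0
```

```bash
python3 look.py w8 case_tray=.007
```

```text
27.3 [0.64726838 0.190322   0.18926348] [-1.79997554e+02  4.14894289e-02  1.33776479e+01] 0.06173834788642127 29.99806970357895
case_tray 0.84 [262.5, 124.0] ((707.5614013671875, 203.9639129638672), (20.827035903930664, 88.00236511230469), 13.35081958770752)
```

View pics/w8.png

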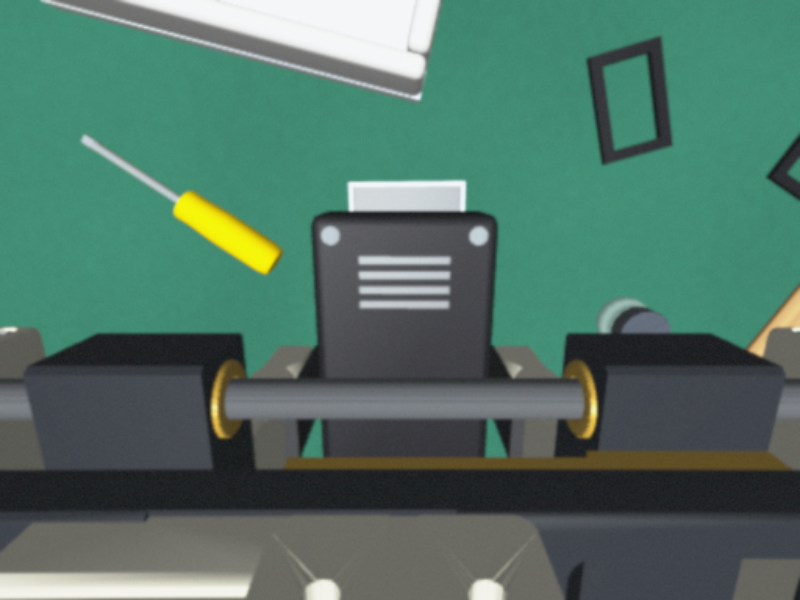

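The far end of the white case tray, at (407,197), is square to the held case. It gives a tray centre of (0.647, 0.1895) and a yaw of 13.35°, so I descend.

Emit:
carry_out:
  deltas:
    - [[0,0.004,0.18,0,-1],[0,0.004,0.4,0,-1],[0,0.004,0.6,0,-1],[0,0.004,0.75,0,-1],[0,0.004,0.8,0,-1]]

```text
clock: 27.9
tool_pos: [0.646, 0.1862, 0.0258]
orientation: [179.9, 0.3, 13.2]
force: [-0.3, 0.4, -2.0]
opening: 0.0617
gripper_force: 30.0
```

Emit:
carry_out:
  deltas:
    - [[0,0,0,0,-1],[0,0,0.02,0,-1],[0,0,0.045,0,-1],[0,0,0.065,0,-1],[0,0,0.065,0,-1]]

```text
clock: 28.4
tool_pos: [0.648, 0.1886, 0.0165]
orientation: [-180.0, -0.0, 13.3]
force: [-0.6, -1.1, -3.0]
opening: 0.062
gripper_force: 30.0
```

Emit:
carry_out:
  deltas:
    - [[-0.004,-0.005,0.012,0,-1],[-0.004,-0.005,0.024,0,-1],[-0.004,-0.005,0.034,0,-1],[-0.004,-0.005,0.034,0,-1]]

```text
clock: 28.8
tool_pos: [0.6471, 0.1894, 0.0095]
orientation: [180.0, -0.0, 13.3]
force: [0.2, -0.0, -2.4]
opening: 0.0618
gripper_force: 30.0
```

Emit:
carry_out:
  deltas:
    - [[0,0,0,0,-1],[0,0,0,0,0.5],[0,0,0,0,0.8],[0,0,0,0,0.8],[0,0,0,0,0.8]]

```text
clock: 29.3
tool_pos: [0.6472, 0.1894, 0.0098]
orientation: [-180.0, -0.0, 13.3]
force: [-0.2, -0.5, 0.3]
opening: 0.0779
gripper_force: 0.0
```

Emit:
carry_out:
  deltas:
    - [[0,0,-0.05,0,0.9],[0,0,-0.25,0,1],[0,0,-0.5,0,1],[0,0,-0.75,0,1],[0,0,-0.9,0,1]]

```text
clock: 29.8
tool_pos: [0.6484, 0.1897, 0.1954]
orientation: [-180.0, -0.3, 13.3]
force: [0.3, -0.1, -0.1]
opening: 0.0875
gripper_force: 0.0
```

Emit:
carry_out:
  deltas:
    - [[-0.2,-0.2,0,0,1],[-0.4,-0.4,0,0,1],[-0.6,-0.6,0,0,1],[-0.7,-0.8,0,0,1],[-0.8,-0.95,0,0,1]]

```text
clock: 30.3
tool_pos: [0.4462, 0.3384, 0.191]
orientation: [-179.9, -0.1, 13.3]
force: [0.9, 1.8, 0.6]
opening: 0.0876
gripper_force: 0.0
```

Emit:
carry_out:
  deltas:
    - [[-0.2,-0.2,0,0,1],[-0.4,-0.4,0,0,1],[-0.5,-0.6,0,0,1],[-0.5,-0.8,0,0,1],[-0.5,-0.8,0,0,1]]

```text
clock: 30.8
tool_pos: [0.3117, 0.4748, 0.1906]
orientation: [-179.9, -0.1, 13.5]
force: [0.7, -0.9, -0.7]
opening: 0.0875
gripper_force: 0.0
```

```bash
python3 - <<'E'
from h import *
print(ctrl.get_obs()["tool_pos"])
T=ctrl.snapshot("top");S=ctrl.snapshot("side")
a=cv2.resize(T["color"][110:250,130:410],(800,400));b=cv2.resize(S["color"][120:360,150:430],(233,200));c=cv2.resize(S["color"][120:290,180:420],(282,200))
pad=np.zeros((200,800-233-282,3),np.uint8)
cv2.imwrite("pics/f.png",np.vstack([a,np.hstack([b,c,pad])])[:,:,::-1])
for d in ctrl.silhouettes(T,"bottle")[:1]: print(rect(T,d["mask"],.024)[0])
E
```

```text
[0.31166171 0.47478574 0.19063134]
(440.9683837890625, 174.9641571044922)
```

View pics/f.png

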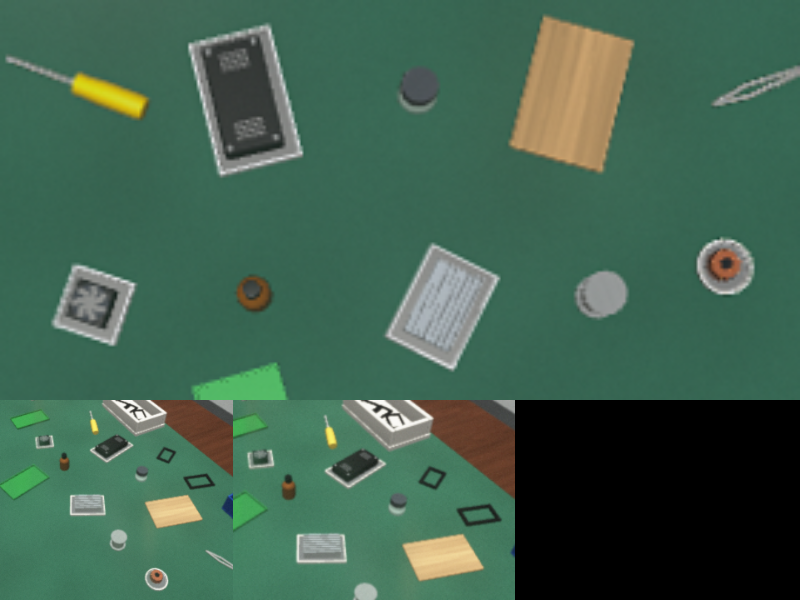

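The final view shows all four pieces flat inside their trays: the case at (245,98), the fan at (93,303), the sink at (443,306) and the coil at (725,265). The bottle at (254,293) has not moved. I am handing the job in.

```bash
python3 -c "
from plant import ctrl
print(ctrl.close_job())"
```

```text
the job is handed in; nothing more can be done
None
```

The stack is apart and the job is handed in: coil, fan, heat sink and case cover were set down in that order, each flat in its own tray, with the bottle undisturbed, in about 31 s.

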